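# Rotate the stock in a sloped gravity lane

### The job

Rotate the carton stock in the sloped lane: take the oldest carton, the one at the lower end against the stop, and put it the same way up, flat, in the steel job tray clear of the spanner. Take the new carton that stands on its end on the bench, lay it flat on the upper end of the same lane behind the others, lying as they do, and slowly push the row down until every carton is close up against the next and the first is against the stop. Do not drop or bang the cartons or press the row hard, and leave the other lane, the spanner and everything else on the bench alone.

Things in the scene. Friction and masses are not known exactly. Their poses are not given: they have to be found in the camera images.
- lane: The task's lane: a grey sheet-steel chute sloping at 0.30 rad, holding the three tall cartons. Origin on its floor, midway across, at the inner face of the stop at the lower end (to the robot's right), 35 mm above the bench; x points up the lane along the floor, y across, z square to the floor. Floor flat, 365 mm long; stop 16 mm high, 6 mm thick
- lane_top (a point): Middle of the lane's open upper end, on its floor; axes as the lane's. Side guides 3 mm thick, 10 mm high, 62 mm apart, flare evenly to 78 mm over the last 85 mm. Cartons do not run down by themselves: friction (about 0.6) holds them where left; pushing three takes 2 to 7 N
- rack: Fixed aluminium frame, 290 x 270 mm (x, y), that carries the task's lane and a like one with flat cartons, 150 mm apart middle to middle, either one nearer the robot; its posts end just under or beside the lanes; origin at its middle on the bench, x up the lanes (level), z up
- oldest_mid (a point): The oldest carton, in the lane 1 to 3 mm from the stop, its length along the lane: plain cardboard carton, 80 x 56 x 52 mm, 0.28 to 0.56 kg; this point is its centre; x along its 80 mm length, y its 56 mm width, z its 52 mm height
- second_mid (a point): The next carton up the lane, 1 to 9 mm behind the oldest, lying alike: plain cardboard carton, 80 x 56 x 52 mm, 0.28 to 0.56 kg; this point is its centre; x along its 80 mm length, y its 56 mm width, z its 52 mm height
- third_mid (a point): The last carton up the lane, 0 to 18 mm behind the second, lying alike; 100 to 115 mm of lane is free behind it: plain cardboard carton, 80 x 56 x 52 mm, 0.28 to 0.56 kg; this point is its centre; x along its 80 mm length, y its 56 mm width, z its 52 mm height
- fresh_mid (a point): The new carton, like the others but standing on its end on the bench on the robot's left, 80 mm tall (its x points up, its y and z are level); it has no front: either broad 80 x 56 mm face may lie on the lane. plain cardboard carton, 80 x 56 x 52 mm, 0.28 to 0.56 kg; this point is its centre; x along its 80 mm length, y its 56 mm width, z its 52 mm height
- tray: Open steel job tray, 220 x 170 mm (x, y), walls 25 mm high and 3 mm thick, floor 3 mm thick; origin at the centre of its underside, z up. The spanner lies along x near the -y wall; the half on the +y side is free
- spanner: bystander, leave alone: steel spanner, 150 mm long, about 30 mm wide, 10 mm thick, lying in the tray along its x axis; origin at its middle, underside
- flat1: bystander, leave alone: the lower of two flat cartons in the other lane, 100 x 56 x 30 mm; origin at the centre of its underside
- flat2: bystander, leave alone: the upper of two flat cartons in the other lane, 100 x 56 x 30 mm; origin at the centre of its underside
- spray: bystander, leave alone: spray can, 65 mm diameter, 195 mm tall; origin at the centre of its foot
- tape: bystander, leave alone: roll of black tape lying flat, 90 mm diameter, 19 mm high; origin at the centre of its underside
- timber: bystander, leave alone: timber offcut, 190 x 45 x 45 mm, long along x; origin at the centre of its underside
- cup: bystander, leave alone: white cup, 76 mm diameter, 100 mm tall; origin at the centre of its foot
- reducer: bystander, leave alone: solid steel pipe reducer, 80 mm diameter, 75 mm tall; origin at the centre of its foot
Not all that is in view belongs to the job. What is shaped like the part that bears fresh_mid but green is not meant.

How it is judged:
At the end, for the whole second after the job is handed in: Oldest carton flat in the tray (0.08 rad). In the lane: second at most 2.5 mm off the stop, then third and new carton, at most 5 and 7.5 mm behind their places in a tight row (80 mm each), flat on the slope (0.07 rad), all at rest (y of second_mid in the frame of lane between -0.012 and 0.012 m and angle between the z axis of each of second_mid, third_mid, fresh_mid and the z axis of lane, either way round below 0.07 rad and z of second_mid in the frame of lane between 0.02 and 0.032 m and y of third_mid in the frame of lane between -0.012 and 0.012 m and z of third_mid in the frame of lane between 0.02 and 0.032 m and y of fresh_mid in the frame of lane between -0.012 and 0.012 m and z of fresh_mid in the frame of lane between 0.02 and 0.032 m and x of second_mid in the frame of lane between 0.035 and 0.0425 m and x of third_mid in the frame of lane between 0.115 and 0.125 m and x of fresh_mid in the frame of lane between 0.195 and 0.2075 m and x of oldest_mid in the frame of tray between -0.085 and 0.085 m and y of oldest_mid in the frame of tray between -0.065 and 0.065 m and z of oldest_mid in the frame of tray below 0.036 m and angle between oldest_mid's own z axis and vertical below 0.08 rad and linear speed of each of oldest, second, third, fresh below 0.02 m/s); the robot touches nothing.
It fails at once if a carton is pressed or knocked against the lane with more than 80 N (contact force between any of oldest, second, third, fresh and lane above 80 N).
It fails at once if the cartons of the row are squeezed against one another with more than 50 N (contact force between second and third above 50 N or contact force between third and fresh above 50 N).
It fails at once if the stock of the other lane is moved more than 15 mm, the spanner in the tray more than 40 mm, or another bystander more than 30 mm (distance of any of flat1, flat2 from where it was at the start of the episode above 0.015 m or distance of any of spray, tape, timber, cup, reducer from where it was at the start of the episode above 0.03 m or distance of spanner from where it was at the start of the episode above 0.04 m).
It also fails if it takes over 72 s, if anything falls off the work surface, if the arm or the gripper's body presses on something with over 40 N, if the wrist force passes 120 N, or if a joint passes its speed limit or range.

### The arm

A 6-joint arm with a two-finger parallel gripper is mounted at the origin on the work surface. World frame = base frame: x ahead of the robot, y to its left, z up, the work surface at z = 0. Lengths are in m, angles in rad, forces in N, time in s.
With the tool pointing down it reaches from about 0.35 to 0.975 m from the base axis. Payload 4.9 kg.
Tool frame: the origin (TCP) lies midway between the tips of the shut fingers; the grasp point (between the pads) lies 19 mm behind it; z points along the fingers, y is the line along which they close (so a half turn about z gives the same grasp; the last joint's range is limited). The gripper opens to 85 mm and grips with 20 to 120 N. Pads are 22 mm wide; open, the fingers measure 114 mm over their backs; the gripper's body (76 mm by 85 mm) begins 54 mm behind the grasp point. The pads swing forward as they close: fully open they stand 13 mm farther back than shut.
Start: joints at [0.999, 0.053, 1.613, -0, 1.476, -0.119], TCP at [0.273, 0.562, 0.231] pointing down, gripper open.
Joint ranges: [-3.01, 3.01], [-1.01, 2.22], [0.06, 2.58], [-1.02, 4.17], [0.09, 2.62], [-3.14, 3.14]. Speed limits (rad/s): [2.57, 2.57, 3.14, 3.14, 3.14, 3.14].

### API

Orientations are given as a rotation vector (axis times angle).
In Python, from plant import ctrl gives the robot as it stands.
- The arm moves only by the shell command python3 -m jog 'ROWS' [OPENING] [FORCE]. ROWS is JSON, a list of rows, each a list of 6 numbers: the shift along the world's x, y, z each as a share of 0.03 m, from -1 to 1, then the turn, a rotation vector about the world's x, y, z each as a share of 0.08 rad, from -1 to 1. In form: [[tx, ty, tz, wx, wy, wz], ...]. A call has 1 to 10 rows; each row shifts and turns the commanded pose from where the row before left it; what a row does not reach is not made up. A row lasts 1/8 s, in which the tool goes at most 62.5 mm and 10.7 degrees, less where a joint would pass 70% of its speed; a pose out of reach is approached as far as the arm can. A call with a number of a shift or a turn outside -1 to 1 is refused whole. A call with a gripper value outside its range is refused whole. OPENING is the opening, from -1 (shut) to 1 (fully open), set as the call begins (- or left out, the last holds). The fingers move at their own pace and stop on an object; FORCE is the grip in N (left out, the last holds). Time passes only in rows, so rows that do not move let the fingers close. It gives the time, the measured TCP pose, the force, the opening and the grip force at its end, in the units of the state.
- ctrl.observe(): the state, without advancing time (a new reading comes with each control period).
- ctrl.read_camera(name): name is "side" or "top"; returns (picture, depth): 420x560x3 uint8, red, green, blue; 420x560 float32, m along the optical axis (not along the pixel's ray), 0 where there is no reading.
- ctrl.camera_info(name): a dict with "K" (3x3 intrinsics, pixels), "R" (3x3) and "t" (3): a world point X has camera coordinates R X + t. Camera axes: x right, y down, z forward; pixel columns grow to the right and rows downward; lengths in m; the calibration is good to about 2 mm. A picture is of the moment at which its call begins. camera_info takes no time and is no camera call.
- ctrl.finish_job(): hands the job in; it is judged then, once.
The state is a dict: "time": time; "joint_pos": joint angles; "qd": joint speeds; "joint_torque": joint torques, N m; "ee_pos": TCP position; "ee_rot": TCP orientation; "force": force on the tool from outside, world axes, zero at the start; "wrist_torque": the same for the moment, N m; "gripper_width": opening from 0.0 (shut) to 1.0 (fully open); "finger_force": force on a finger pad.
Only numpy, scipy, OpenCV 4.12 (cv2) and the standard library are available. Lean on these libraries where they do the work, as an engineer would, in place of code of your own. Each camera call takes 0.05 s, during which the arm holds its last target. There are 200 camera calls.

## Working session

There is one attempt and no reset: what is moved stays moved. The work goes in short steps, Python scripts to look and compute and a shell command to move; the robot and the scene stay as the last step left them, time stands still between calls to the robot, and variables do not carry over. Pictures are saved under pics/ and viewed, at most 10 in all, crops included, and the job is handed in when it is done.

```bash
mkdir -p pics; ls
cat > h.py <<'E'
import numpy as np, cv2, sys
from plant import ctrl
def snap(tag):
    out={}
    for n in ("side","top"):
        p,d=ctrl.read_camera(n); cv2.imwrite(f"pics/{n}_{tag}.png",p[...,::-1]); np.save(f"pics/{n}_{tag}.npy",d); out[n]=(p,d)
    return out
def cloud(n,d):
    c=ctrl.camera_info(n);K,R,t=c["K"],c["R"],c["t"]
    v,u=np.indices(d.shape); P=np.stack([(u-K[0,2])/K[0,0]*d,(v-K[1,2])/K[1,1]*d,d],-1)
    X=(P-t)@R; X[d==0]=np.nan; return X
E
python3 - <<'E'
from h import *
snap("a")
for n in ("side","top"):
    c=ctrl.camera_info(n); print(n,(-c["R"].T@c["t"]).round(3),c["R"].round(2).tolist(),c["K"][0,0])
print(ctrl.observe())
E
```

```text
pics
side [-0.092  1.212  1.094] [[-0.87, -0.49, -0.01], [-0.27, 0.51, -0.82], [0.41, -0.71, -0.57]] 532.0657782141374
top [ 0.479 -0.018  1.102] [[0.01, -1.0, -0.01], [-0.99, -0.01, -0.12], [0.12, 0.01, -0.99]] 393.5973282870025
{'time': 0.1, 'joint_pos': array([ 9.99034140e-01,  5.32950074e-02,  1.61415586e+00, -9.42736267e-06,
        1.47599109e+00, -1.19013435e-01]), 'qd': array([-0.0005578 , -0.00020629, -0.00243332,  0.00020377, -0.00079688,
        0.0009391 ]), 'joint_torque': array([-1.18002749e-04, -3.94899380e+01, -3.71364856e+01, -1.47108240e-04,
        3.91133130e-03,  2.35613939e-06]), 'ee_pos': array([0.27310324, 0.56155034, 0.23018387]), 'ee_rot': array([-7.04977352e-01, -3.06083743e+00,  2.73777235e-03]), 'force': array([-0.22950942, -1.00719534, -0.21722035]), 'wrist_torque': array([ 0.0144123 , -0.00556636,  0.00561099]), 'finger_force': 0.0, 'gripper_width': 0.9965754856366754}
```

View pics/top_a.png

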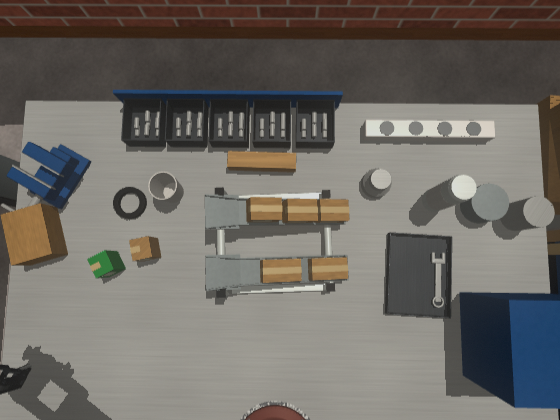

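View pics/side_a.png

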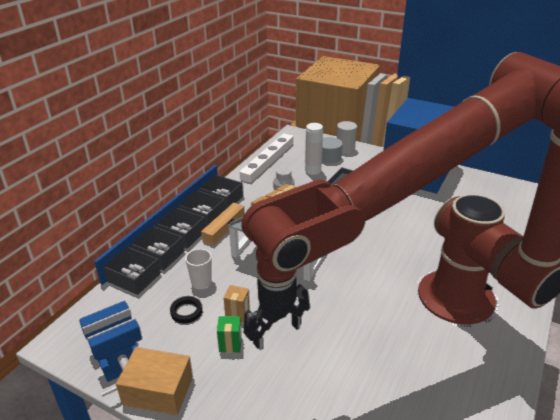

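The top view shows the task lane as the far one: three tall cartons at about (265,209), (302,210), (334,210), stop on the right. The fresh carton is at (145,248) with the green decoy at (105,264). The tray is at (418,275), with the spanner on its right side (438,280). The side view shows the arm hovering near the fresh carton.

```bash
cat >> h.py <<'E'
def rect(pts):
    r=cv2.minAreaRect(pts[:,:2].astype(np.float32)); b=cv2.boxPoints(r); return np.round(r[0],4),np.round(r[1],4),b.round(3).tolist()
E
python3 - <<'E'
from h import *
p=cv2.imread("pics/top_a.png"); d=np.load("pics/top_a.npy"); X=cloud("top",d)
c=ctrl.camera_info("top")
# bench check
print("bench",np.nanmedian(X[330:380,150:220,2]))
# lane floor plane
F=X[200:224,212:243].reshape(-1,3); F=F[~np.isnan(F).any(1)]
m=np.median(F,0); 
A=np.c_[F[:,:2],np.ones(len(F))]; k=np.linalg.lstsq(A,F[:,2],rcond=None)[0]; res=F[:,2]-A@k
g=abs(res)<.003; k=np.linalg.lstsq(A[g],F[g,2],rcond=None)[0]
print("plane",k,g.sum(),len(F),"slope dir yaw",np.arctan2(k[1],k[0]),"slope",np.arctan(np.hypot(*k[:2])))
# carton tops in far lane
reg=X[195:225,205:352]; h=(reg[...,2]-reg[...,:2]@k[:2]-k[2])*np.cos(.3)
print("h along row",[(205+i,round(float(h[14,i]),3),reg[14,i].round(3).tolist()) for i in range(0,147,6)])
for (u,v,r,lo) in ((145,248,18,.06),(105,264,20,.06)):
    R=X[v-r:v+r,u-r:u+r].reshape(-1,3); q=R[R[:,2]>lo]; print("top",rect(q),np.median(q[:,2]))
T=X[225:325,375:460].reshape(-1,3); q=T[(T[:,2]>.018)&(T[:,2]<.04)]; print("tray",rect(q))
im=np.hstack([cv2.resize(p[190:300,200:355],None,fx=5,fy=5,interpolation=cv2.INTER_CUBIC)])
cv2.imwrite("pics/crop1.png",im)
np.set_printoptions(suppress=True)
E
```

```text
bench 0.0001302397047901588
plane [-0.00436211  0.31306615  0.09001813] 668 741 slope dir yaw 1.5847289303157561 slope 0.30342823871246993
h along row [(205, 0.002, [0.611, 0.177, 0.144]), (211, -0.001, [0.612, 0.164, 0.138]), (217, -0.003, [0.613, 0.15, 0.131]), (223, -0.002, [0.613, 0.135, 0.128]), (229, -0.002, [0.614, 0.121, 0.123]), (235, 0.0, [0.615, 0.106, 0.121]), (241, -0.002, [0.616, 0.092, 0.114]), (247, 0.015, [0.614, 0.075, 0.127]), (253, 0.051, [0.61, 0.058, 0.159]), (259, 0.05, [0.611, 0.044, 0.153]), (265, 0.05, [0.612, 0.029, 0.148]), (271, 0.054, [0.612, 0.014, 0.148]), (277, 0.056, [0.612, -0.0, 0.146]), (283, 0.013, [0.619, -0.015, 0.097]), (289, 0.053, [0.614, -0.03, 0.134]), (295, 0.05, [0.616, -0.045, 0.126]), (301, 0.054, [0.616, -0.06, 0.125]), (307, 0.055, [0.617, -0.075, 0.122]), (313, 0.052, [0.618, -0.091, 0.114]), (319, 0.047, [0.62, -0.107, 0.103]), (325, 0.053, [0.619, -0.122, 0.105]), (331, 0.053, [0.62, -0.138, 0.099]), (337, 0.055, [0.621, -0.154, 0.097]), (343, 0.052, [0.622, -0.17, 0.089]), (349, -0.022, [0.635, -0.2, 0.001])]
top (array([0.5147, 0.3561]), array([0.0571, 0.0539]), [[0.4819999933242798, 0.37700000405311584], [0.492000013589859, 0.3240000009536743], [0.5479999780654907, 0.33500000834465027], [0.5379999876022339, 0.3880000114440918]]) 0.07967383627831696
top (array([0.4724, 0.4581]), array([0.0567, 0.0553]), [[0.4350000023841858, 0.4699999988079071], [0.46000000834465027, 0.42100000381469727], [0.5099999904632568, 0.44600000977516174], [0.48500001430511475, 0.4959999918937683]]) 0.0793501987730071
tray (array([ 0.4549, -0.3847]), array([0.1713, 0.2201]), [[0.3400000035762787, -0.46399998664855957], [0.5600000023841858, -0.47600001096725464], [0.5690000057220459, -0.3050000071525574], [0.3499999940395355, -0.2930000126361847]])
```

View pics/crop1.png

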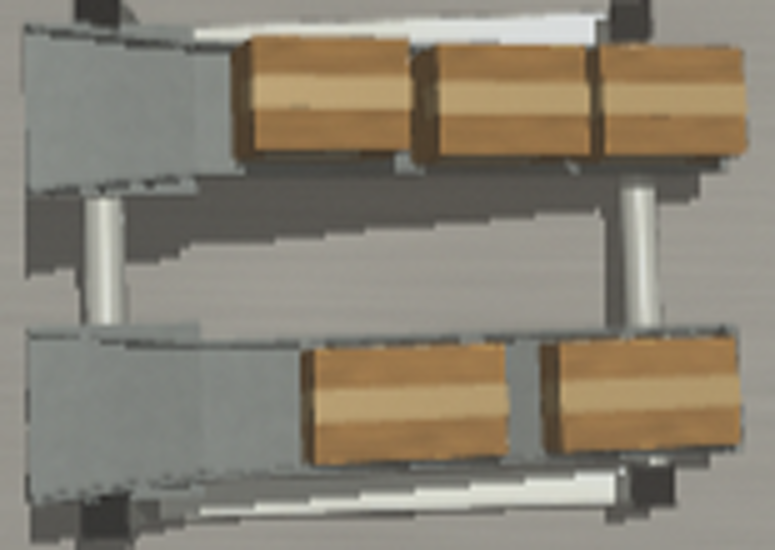

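The crop shows the third, second and oldest cartons, with a few mm between the first two and a thin gap at the oldest. Next I'll fit the lane and carton poses from the depth data and look closer at the new carton.

Run:
```python
from h import *
np.set_printoptions(suppress=True,precision=4)
p=cv2.imread("pics/top_a.png"); d=np.load("pics/top_a.npy"); X=cloud("top",d)
k=np.array([-.0044,.3131,.0900])
h=(X[...,2]-X[...,:2]@k[:2]-k[2])*np.cos(.3)
for u0,u1 in ((249,282),(286,318),(320,349)):
    q=X[195:228,u0:u1][h[195:228,u0:u1]>.04]; print(rect(q),len(q),np.median(q,0))
q=X[195:228,245:352][h[195:228,245:352]>.04]
print("row",rect(q))
# edges of row per column: far/near x
ys=[];mx=[]
for u in range(252,348,3):
    c=X[190:232,u][h[190:232,u]>.04]; ys.append(c[:,1].mean()); mx.append((c[:,0].min()+c[:,0].max())/2)
print("midline x= a*y+b",np.polyfit(ys,mx,1))
# lane floor extent at upper end
q=X[190:232,204:246].reshape(-1,3); hh=h[190:232,204:246].ravel(); q=q[(abs(hh)<.006)]; print("floor",rect(q), np.percentile(q[:,1],[0,1,50,99,100]))
for uc in (208,214,220,226,232):
    c=X[185:235,uc]; m=abs(h[185:235,uc])<.016; print(uc,c[m][:,1].mean(),c[m][:,0].min(),c[m][:,0].max())
a=cv2.resize(p[225:285,85:165],None,fx=5,fy=5,interpolation=cv2.INTER_CUBIC)
s=cv2.imread("pics/side_a.png")[275:360,205:325]; s=cv2.resize(s,(423,300),interpolation=cv2.INTER_CUBIC)
cv2.imwrite("pics/crop2.png",np.hstack([a[:300],s[:300]])[:, :800])
S=cloud("side",np.load("pics/side_a.npy"))
q=S[275:325,215:262].reshape(-1,3); q=q[(abs(q[:,2]-.08)<.006)&(q[:,1]<.42)]; print("side top",rect(q))
q=S[285:325,215:262].reshape(-1,3); q=q[(q[:,2]>.01)&(q[:,2]<.07)&(abs(q[:,0]-.515)<.06)&(abs(q[:,1]-.356)<.05)]; print(len(q),rect(q))
```

```text
(array([0.6133, 0.0288]), array([0.0566, 0.079 ]), [[0.5830000042915344, 0.06700000166893005], [0.5870000123977661, -0.012000000104308128], [0.6430000066757202, -0.008999999612569809], [0.6399999856948853, 0.0689999982714653]]) 761 [0.6121 0.0292 0.1507]
(array([ 0.6148, -0.0613]), array([0.0555, 0.0798]), [[0.5849999785423279, -0.023000000044703484], [0.5889999866485596, -0.10199999809265137], [0.6439999938011169, -0.10000000149011612], [0.640999972820282, -0.019999999552965164]]) 710 [ 0.6142 -0.06    0.1229]
(array([ 0.6193, -0.1465]), array([0.0568, 0.077 ]), [[0.5889999866485596, -0.10899999737739563], [0.5920000076293945, -0.1860000044107437], [0.6489999890327454, -0.18400000035762787], [0.6460000276565552, -0.10700000077486038]]) 637 [ 0.6181 -0.1456  0.0971]
row (array([ 0.6156, -0.0583]), array([0.0581, 0.2532]), [[0.5820000171661377, 0.06700000166893005], [0.5910000205039978, -0.1860000044107437], [0.6489999890327454, -0.18400000035762787], [0.6399999856948853, 0.0689999982714653]])<stdin>:13: RuntimeWarning: Mean of empty slice.
  ret = ret.dtype.type(ret / rcount)
Traceback (most recent call last):
ValueError: zero-size array to reduction operation minimum which has no identity
```

Run:
```python
from h import *
np.set_printoptions(suppress=True,precision=4)
p=cv2.imread("pics/top_a.png"); d=np.load("pics/top_a.npy"); X=cloud("top",d)
k=np.array([-.0044,.3131,.0900])
h=(X[...,2]-X[...,:2]@k[:2]-k[2])*np.cos(.3)
for uc in (204,205,206,207,208,214,220,226,232):
    c=X[185:235,uc]; m=abs(h[185:235,uc])<.016
    if m.any(): print(uc,c[m][:,1].mean(),c[m][:,0].min(),c[m][:,0].max())
a=cv2.resize(p[225:285,85:165],None,fx=5,fy=5,interpolation=cv2.INTER_CUBIC)
s=cv2.imread("pics/side_a.png")[275:360,205:318]; s=cv2.resize(s,(399,300),interpolation=cv2.INTER_CUBIC)
cv2.imwrite("pics/crop2.png",np.hstack([a,s]))
S=cloud("side",np.load("pics/side_a.npy"))
q=S[275:325,215:262].reshape(-1,3); q=q[(abs(q[:,2]-.08)<.006)&(q[:,1]<.42)]; print("side top",rect(q))
```

```text
205 0.17703208710574517 0.5634413910356344 0.6469732175662286
206 0.17477636225050552 0.5637527341071035 0.6467069973307203
207 0.17240797608920136 0.5635071701799625 0.6448662696318683
208 0.17022858192594226 0.564199736448457 0.6444684228153091
214 0.1559791640943316 0.5646885059022808 0.6452431740049706
220 0.14194603080664986 0.5507904888997788 0.6651087846232666
226 0.12758506500976335 0.5658600373550438 0.6485806723402928
232 0.11319171288670338 0.5668016874991553 0.6500473161983469
side top (array([0.515 , 0.3583]), array([0.0571, 0.0562]), [[0.48100000619888306, 0.3799999952316284], [0.49300000071525574, 0.32499998807907104], [0.5490000247955322, 0.3370000123977661], [0.5370000004768372, 0.3919999897480011]])
```

View pics/crop2.png

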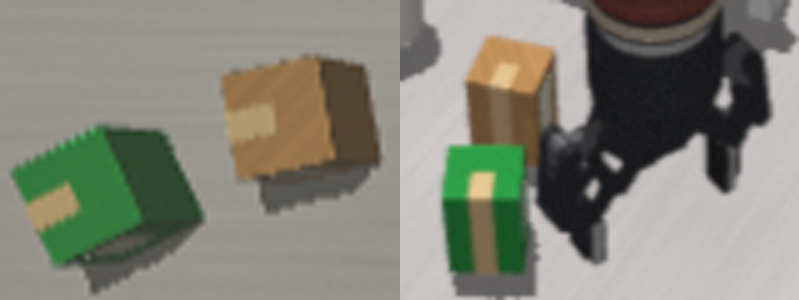

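The new carton's tape runs down its +y broad face, so its 52 mm axis is near world y and the gripper should close near world x (yaw about 11.5°). Next step is planning.

```bash
cat >> h.py <<'E'
from scipy.spatial.transform import Rotation as Ro
np.set_printoptions(suppress=True,precision=3)
yl=.036; th=.30
e=np.array([-np.sin(yl),np.cos(yl),0]); LX=e*np.cos(th)+np.array([0,0,np.sin(th)]); LZ=-e*np.sin(th)+np.array([0,0,np.cos(th)]); LY=np.cross(LZ,LX)
L0=np.array([.620,-.170,.035]); Lm=np.c_[LX,LY,LZ]
def lane(x,y,z): return L0+Lm@np.array([x,y,z])
def frame(y,z): return np.c_[np.cross(y,z),y,z]
yf=np.radians(11.5); C=np.array([np.cos(yf),np.sin(yf),0]); N=np.array([-np.sin(yf),np.cos(yf),0]); Z=np.array([0,0,1.])
a=np.radians(35); FC=np.array([.515,.357,.040])
Ri=frame(C,N*np.sin(a)-Z*np.cos(a))
tcp_i=FC+Z*.010-N*.006+Ri[:,2]*.019
D=np.c_[-LY,-LZ,LX]@np.c_[C,N,Z].T
Rf=D@Ri
def ftcp(xl,zl=.026): return lane(xl,0,zl)+D@(tcp_i-FC)
def need(T,R,name=""):
    o=ctrl.observe(); w=(Ro.from_matrix(R)*Ro.from_rotvec(o["ee_rot"]).inv()).as_rotvec()
    print(name,"t/30mm",((T-o["ee_pos"])/.03),"w/.08",w/.08,"| tcp",o["ee_pos"],"j",o["joint_pos"],"f",o["force"],"ff",o["finger_force"],"g",o["gripper_width"],"t",round(o["time"],2))
E
python3 - <<'E'
from h import *
print(Ri,Rf,tcp_i,ftcp(.315))
need(tcp_i-Ri[:,2]*.13,Ri,"pre"); need(tcp_i,Ri,"grasp")
E
```

```text
[[-0.163  0.98  -0.114]
 [ 0.803  0.199  0.562]
 [ 0.574  0.    -0.819]] [[-0.028  0.999  0.022]
 [ 0.79   0.036 -0.613]
 [-0.613  0.    -0.79 ]] [0.514 0.362 0.034] [0.61  0.119 0.147]
pre t/30mm [ 8.526 -9.094 -2.975] w/.08 [  6.259   4.822 -11.105] | tcp [0.273 0.562 0.23 ] j [ 0.999  0.053  1.614 -0.     1.476 -0.119] f [-0.23  -1.007 -0.217] ff 0.0 g 0.9965754856366754 t 0.1
grasp t/30mm [ 8.031 -6.658 -6.525] w/.08 [  6.259   4.822 -11.105] | tcp [0.273 0.562 0.23 ] j [ 0.999  0.053  1.614 -0.     1.476 -0.119] f [-0.23  -1.007 -0.217] ff 0.0 g 0.9965754856366754 t 0.1
```

```bash
python3 -m jog '[[0.85,-0.91,-0.1,0.62,0.48,-1],[0.85,-0.91,-0.1,0.62,0.48,-1],[0.85,-0.91,-0.1,0.62,0.48,-1],[0.85,-0.91,-0.1,0.62,0.48,-1],[0.85,-0.91,-0.1,0.62,0.48,-1],[0.85,-0.91,-0.1,0.62,0.48,-1],[0.85,-0.91,-0.3,0.62,0.48,-1],[0.85,-0.91,-0.5,0.62,0.48,-1],[0.85,-0.91,-0.7,0.62,0.48,-1],[0.85,-0.91,-0.9,0.62,0.48,-1]]' 1 60
python3 -m jog '[[0,0,0,0,0,-1],[0,0,0,0,0,0]]'
python3 - <<'E'
from h import *
need(tcp_i-Ri[:,2]*.13,Ri,"pre"); need(tcp_i,Ri,"grasp")
snap("b")
E
```

```text
time: 1.35
ee_pos: [0.5295, 0.2879, 0.1411]
ee_rot: [-1.567, -2.1, -0.525]
force: [0.7, 0.9, -0.0]
gripper_width: 1.0
finger_force: 0.0
time: 1.6
ee_pos: [0.5277, 0.2883, 0.1401]
ee_rot: [-1.654, -2.046, -0.548]
force: [0.2, 0.0, 0.1]
gripper_width: 0.998
finger_force: 0.0
pre t/30mm [0.039 0.013 0.026] w/.08 [-0.046  0.301 -0.031] | tcp [0.528 0.288 0.14 ] j [ 0.1    0.052  1.86   0.629  1.33  -0.297] f [0.188 0.037 0.052] ff 0.0 g 0.9984811349703259 t 1.6
grasp t/30mm [-0.457  2.448 -3.523] w/.08 [-0.046  0.301 -0.031] | tcp [0.528 0.288 0.14 ] j [ 0.1    0.052  1.86   0.629  1.33  -0.297] f [0.188 0.037 0.052] ff 0.0 g 0.9984811349703259 t 1.6
```

Run:
```python
import cv2,numpy as np
s=cv2.imread("pics/side_b.png")[250:370,170:330];t=cv2.imread("pics/top_b.png")[200:300,90:230]
cv2.imwrite("pics/c3.png",np.hstack([cv2.resize(s,(480,360)),cv2.resize(t,(320,229))[:].copy() if 0 else cv2.copyMakeBorder(cv2.resize(t,(320,229)),0,131,0,0,0)]))
```

```text
(no output)
```

View pics/c3.png

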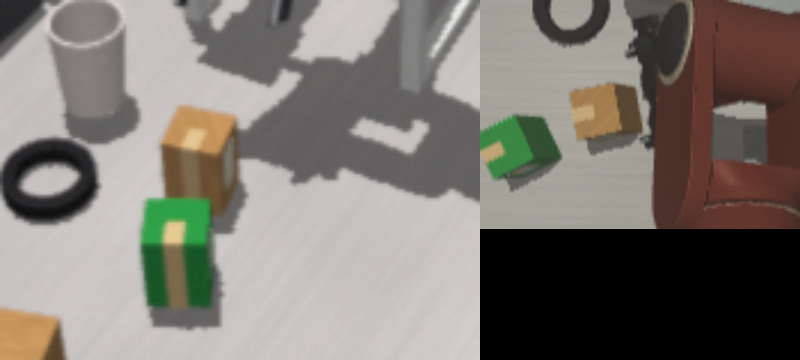

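The fingers straddle the undisturbed carton, seen in the right half at about (605,110), so I'll advance.

```bash
python3 -m jog '[[-0.08,0.41,-0.58,0,0.08,0],[-0.08,0.41,-0.58,0,0.08,0],[-0.08,0.41,-0.58,0,0.08,0],[-0.08,0.41,-0.58,0,0.06,0],[-0.08,0.41,-0.58,0,0,0],[-0.06,0.4,-0.58,0,0,0],[0,0,0,0,0,0]]' 1 60
python3 -c "
from h import *
need(tcp_i,Ri,'grasp')"
python3 -m jog '[[0,0,0,0,0,0],[0,0,0,0,0,0],[0,0,0,0,0,0],[0,0,0,0,0,0],[0,0,0,0,0,0],[0,0,0,0,0,0]]' -1 60
python3 -c "
from h import *
need(tcp_i,Ri,'grasp')"
```

```text
time: 2.58
ee_pos: [0.5128, 0.363, 0.0347]
ee_rot: [-1.651, -2.029, -0.523]
force: [0.7, 0.2, -0.3]
gripper_width: 1.003
finger_force: 0.0
grasp t/30mm [ 0.039 -0.039 -0.007] w/.08 [-0.038 -0.019 -0.05 ] | tcp [0.513 0.363 0.035] j [ 0.232  0.235  1.863  0.69   1.133 -0.303] f [ 0.708  0.192 -0.335] ff 0.0 g 1.0025285943127002 t 2.58
time: 3.32
ee_pos: [0.5158, 0.3623, 0.0381]
ee_rot: [-1.653, -2.031, -0.53]
force: [1.2, -3.7, 6.2]
gripper_width: 0.647
finger_force: 66.0
grasp t/30mm [-0.06  -0.017 -0.123] w/.08 [-0.055  0.052 -0.025] | tcp [0.516 0.362 0.038] j [ 0.23   0.232  1.86   0.689  1.133 -0.303] f [ 1.168 -3.685  6.234] ff 65.9798276424408 g 0.6474574630406499 t 3.33
```

```bash
python3 - <<'E'
from h import *
o=ctrl.observe(); np.savez("grip.npz",p=o["ee_pos"],R=Ro.from_rotvec(o["ee_rot"]).as_matrix())
open("h.py","a").write('''
g=np.load("grip.npz")
def ftcp(xl,zl=.026):
    R=g["R"]; p=FC+Ri@(np.array([1,0,1])*(Ri.T@(g["p"]-FC))); return lane(xl,0,zl)+D@(p-FC)
Rf=D@g["R"]
''')
E
python3 -m jog '[[0,0,0.5,0,0,0],[0,0,1,0,0,0],[0,0,1,0,0,0],[0,0,1,0,0,0]]'
python3 -c "
from h import *
need(ftcp(.315,.086),Rf,'above')
need(ftcp(.315,.026),Rf,'fin')"
```

```text
time: 3.82
ee_pos: [0.5133, 0.3623, 0.1418]
ee_rot: [-1.653, -2.029, -0.524]
force: [-0.5, -0.3, -3.5]
gripper_width: 0.65
finger_force: 65.4
above t/30mm [ 3.228 -8.574  2.103] w/.08 [-15.772  -1.936  -1.75 ] | tcp [0.513 0.362 0.142] j [ 0.231  0.081  1.828  0.644  1.28  -0.179] f [-0.521 -0.27  -3.545] ff 65.35709381103516 g 0.6501085984520407 t 3.83
fin t/30mm [ 3.207 -7.984  0.192] w/.08 [-15.772  -1.936  -1.75 ] | tcp [0.513 0.362 0.142] j [ 0.231  0.081  1.828  0.644  1.28  -0.179] f [-0.521 -0.27  -3.545] ff 65.35709381103516 g 0.6501085984520407 t 3.83
```

```bash
python3 -m jog '[[0.19,-0.3,0.4,-0.93,-0.114,-0.103],[0.19,-0.3,0.4,-0.93,-0.114,-0.103],[0.19,-0.3,0.4,-0.93,-0.114,-0.103],[0.19,-0.3,0.4,-0.93,-0.114,-0.103],[0.19,-0.5,0.4,-0.93,-0.114,-0.103],[0.19,-0.5,0.4,-0.93,-0.114,-0.103],[0.19,-0.5,0.4,-0.93,-0.114,-0.103],[0.19,-0.5,0.3,-0.93,-0.114,-0.103],[0.19,-0.5,0,-0.93,-0.114,-0.103],[0.19,-0.5,0,-0.93,-0.114,-0.103]]'
python3 -m jog '[[0.19,-0.5,0,-0.93,-0.114,-0.103],[0.19,-0.5,0,-0.93,-0.114,-0.103],[0.19,-0.5,0,-0.93,-0.114,-0.103],[0.19,-0.5,0,-0.93,-0.114,-0.103],[0.19,-0.5,0,-0.93,-0.114,-0.103],[0.19,-0.5,0,-0.93,-0.114,-0.103],[0.19,-0.5,0,-0.93,-0.114,-0.103],[0,0,0,0,0,0],[0,0,0,0,0,0]]'
python3 -c "
from h import *
need(ftcp(.315,.086),Rf,'above')
snap('d')
s=cv2.imread('pics/side_d.png')[130:330,200:440];t=cv2.imread('pics/top_d.png')[150:290,170:360]
cv2.imwrite('pics/c4.png',np.hstack([cv2.resize(s,(430,358)),cv2.resize(t,(370,358))]))"
```

```text
time: 5.08
ee_pos: [0.5707, 0.2362, 0.2342]
ee_rot: [2.037, 2.274, -0.169]
force: [-0.6, 0.2, -4.2]
gripper_width: 0.645
finger_force: 65.2
time: 6.2
ee_pos: [0.611, 0.132, 0.2345]
ee_rot: [1.798, 1.878, -0.613]
force: [0.1, 0.7, -3.6]
gripper_width: 0.651
finger_force: 65.2
above t/30mm [-0.03  -0.899 -0.986] w/.08 [ 0.003  0.005 -0.024] | tcp [0.611 0.132 0.234] j [ 0.354  0.205  1.539 -0.621  1.618  0.352] f [ 0.057  0.712 -3.582] ff 65.23268222808838 g 0.6512702813362969 t 6.2
```

View pics/c4.png

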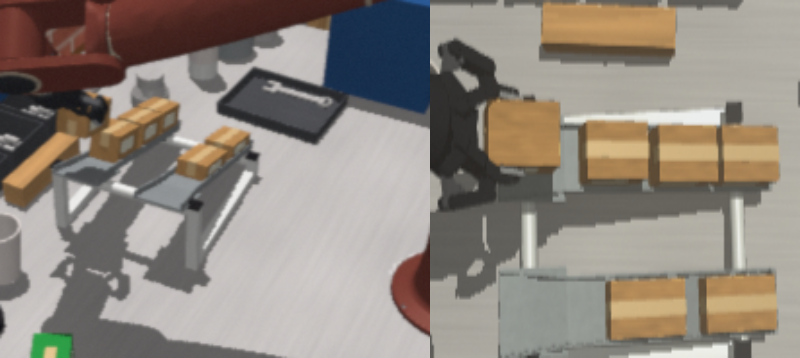

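The carton is held level with the lane axis above its upper end. I'll check the held pose from depth before lowering.

Run:
```python
from h import *
X=cloud("top",np.load("pics/top_d.npy"))
# crop region: top pic u=170+x*190/370
R=X[186:222,195:240].reshape(-1,3); Lc=(R-L0)@Lm
# expected top height: 
o=ctrl.observe(); off=lane(.315,0,.086)+(o["ee_pos"]-ftcp(.315,.086)); ec=(off-L0)@Lm; print("expected centre lane",ec)
q=Lc[abs(Lc[:,2]-ec[2]-.026)<.02]; q=q[(abs(q[:,0]-ec[0])<.05)&(abs(q[:,1])<.04)]
k=np.linalg.lstsq(np.c_[q[:,:2],np.ones(len(q))],q[:,2],rcond=None)[0]; r=q[:,2]-np.c_[q[:,:2],np.ones(len(q))]@k
q=q[abs(r)<.006]; k=np.linalg.lstsq(np.c_[q[:,:2],np.ones(len(q))],q[:,2],rcond=None)[0]
print(len(q),"tilts",k[:2],"z top",np.median(q[:,2]),rect(q))
```

```text
expected centre lane [ 0.35  -0.002  0.107]
1024 tilts [0.002 0.004] z top 0.13368473982696136 (array([0.354, 0.003]), array([0.075, 0.087]), [[0.3100000023841858, -0.03400000184774399], [0.3970000147819519, -0.03500000014901161], [0.39800000190734863, 0.03999999910593033], [0.3109999895095825, 0.04100000113248825]])
```

```bash
python3 -m jog '[[0,-0.3,-0.3,0,0,0],[0,-0.3,-0.35,0,0,0],[-0.03,-0.3,-0.34,0,0,0],[0,0.1,-0.32,0,0,0],[0,0.1,-0.32,0,0,0],[0,0.1,-0.32,0,0,0],[0,0.1,-0.32,0,0,0],[0,0.05,-0.16,0,0,0],[0,0,0,0,0,0],[0,0,0,0,0,0]]'
python3 -c "
from h import *
need(ftcp(.315,.027),Rf,'fin')"
```

```text
time: 7.55
ee_pos: [0.6109, 0.118, 0.1625]
ee_rot: [1.797, 1.876, -0.612]
force: [0.6, 0.4, -4.0]
gripper_width: 0.644
finger_force: 65.2
fin t/30mm [-0.049  0.147 -0.467] w/.08 [ 0.026  0.028 -0.025] | tcp [0.611 0.118 0.163] j [ 0.336  0.256  1.606 -0.628  1.511  0.407] f [ 0.616  0.372 -4.008] ff 65.204998254776 g 0.6441790996414875 t 7.55
```

```bash
python3 -m jog '[[-0.02,0.05,-0.15,0,0,0],[-0.02,0.05,-0.15,0,0,0],[0,0,0,0,0,0]]'; python3 -m jog '[[0,0.03,-0.08,0,0,0],[0,0,0,0,0,0]]'; python3 -m jog '[[0,0.03,-0.08,0,0,0],[0,0,0,0,0,0]]'
python3 -c "
from h import *
need(ftcp(.315,.026),Rf,'fin')"
```

```text
time: 7.92
ee_pos: [0.609, 0.121, 0.1522]
ee_rot: [1.797, 1.877, -0.615]
force: [0.5, -0.3, -3.7]
gripper_width: 0.651
finger_force: 65.2
time: 8.18
ee_pos: [0.6093, 0.1219, 0.1504]
ee_rot: [1.797, 1.876, -0.614]
force: [-0.3, -0.3, -3.8]
gripper_width: 0.653
finger_force: 65.2
time: 8.43
ee_pos: [0.6093, 0.1228, 0.1479]
ee_rot: [1.797, 1.876, -0.614]
force: [-0.3, -0.0, -3.7]
gripper_width: 0.649
finger_force: 65.2
fin t/30mm [ 0.005 -0.001 -0.013] w/.08 [ 0.027  0.013 -0.025] | tcp [0.609 0.123 0.148] j [ 0.343  0.273  1.612 -0.627  1.498  0.425] f [-0.333 -0.041 -3.69 ] ff 65.20645022392273 g 0.6492012567997612 t 8.43
```

Not in contact yet (the force still shows only the weight), so I'll go down in small steps until contact.

```bash
for i in 1; do python3 -m jog '[[0,0.02,-0.06,0,0,0],[0,0,0,0,0,0]]'|sed -n 2,4p; python3 -m jog '[[0,0.02,-0.06,0,0,0],[0,0,0,0,0,0]]'|sed -n 2,4p; python3 -m jog '[[0,0.02,-0.04,0,0,0],[0,0,0,0,0,0]]'|sed -n 2,4p; done
```

```text
ee_pos: [0.6095, 0.1232, 0.1472]
ee_rot: [1.797, 1.875, -0.614]
force: [-1.4, -1.0, 0.9]
ee_pos: [0.6095, 0.1232, 0.1472]
ee_rot: [1.797, 1.872, -0.616]
force: [-6.0, -2.3, 6.8]
ee_pos: [0.6095, 0.1233, 0.1473]
ee_rot: [1.797, 1.87, -0.617]
force: [-8.7, -4.6, 10.2]
```

```bash
python3 -m jog '[[-0.06,0,0.03,0,0,0],[0,0,0,0,0,0]]'|sed -n 2,4p; python3 -m jog '[[-0.06,0,0.02,0,0,0],[0,0,0,0,0,0]]'|sed -n 2,4p
python3 -c "
from h import *
need(ftcp(.315,.026),Rf,'fin')"
```

```text
ee_pos: [0.6093, 0.1234, 0.1472]
ee_rot: [1.796, 1.871, -0.611]
force: [0.5, -4.5, 5.7]
ee_pos: [0.608, 0.124, 0.1473]
ee_rot: [1.796, 1.872, -0.608]
force: [2.5, -3.1, 4.1]
fin t/30mm [ 0.049 -0.042  0.007] w/.08 [ 0.042  0.091 -0.03 ] | tcp [0.608 0.124 0.147] j [ 0.347  0.27   1.617 -0.629  1.494  0.433] f [ 2.536 -3.135  4.057] ff 65.30547738075256 g 0.6469876378538016 t 9.68
```

```bash
python3 -m jog '[[0,0,0,0,0,0],[0,0,0,0,0,0],[0,0,0,0,0,0],[0,0,0,0,0,0]]' 1|sed -n 2,6p; python3 -m jog '[[0,0.3,0.4,0,0,0],[0,0.5,0.7,0,0,0],[0,0.7,0.9,0,0,0],[0,0.7,0.9,0,0,0]]'
python3 - <<'E'
from h import *
d=snap('e')["top"][1]; X=cloud("top",d); Lc=((X.reshape(-1,3)-L0)@Lm)
q=Lc[(abs(Lc[:,2]-.052)<.012)&(abs(Lc[:,1])<.045)&(Lc[:,0]>.27)&(Lc[:,0]<.38)]
print(len(q)); 
if len(q)>50:
    k=np.linalg.lstsq(np.c_[q[:,:2],np.ones(len(q))],q[:,2],rcond=None)[0]; print(k,np.median(q[:,2]),rect(q))
Ro_=frame(-LY,-LZ); need(lane(.042,0,.034)-LZ*(.019)+LZ*.09,Ro_,"oldest pre")
E
```

```text
ee_pos: [0.6056, 0.1248, 0.1446]
ee_rot: [1.797, 1.877, -0.614]
force: [0.8, -0.1, -1.1]
gripper_width: 1.003
finger_force: 0.0
time: 10.68
ee_pos: [0.6059, 0.1918, 0.2337]
ee_rot: [1.797, 1.876, -0.612]
force: [-0.1, 0.0, -0.2]
gripper_width: 0.999
finger_force: 0.0
813
[-0.018 -0.019  0.058] 0.05188448664504611 (array([0.317, 0.004]), array([0.08 , 0.056]), [[0.2770000100135803, 0.03099999949336052], [0.27799999713897705, -0.02500000037252903], [0.3580000102519989, -0.024000000208616257], [0.3569999933242798, 0.03200000151991844]])
oldest pre t/30mm [  0.401 -11.81   -2.976] w/.08 [11.931  0.59  -0.06 ] | tcp [0.608 0.193 0.237] j [ 0.44   0.258  1.473 -0.604  1.669  0.417] f [ 0.588 -0.834  0.826] ff 0.0 g 1.0011646146066617 t 10.78
```

```bash
python3 -m jog '[[0.03,-0.98,0,0.99,0.05,0],[0.03,-0.98,0,0.99,0.05,0],[0.03,-0.98,0,0.99,0.05,0],[0.03,-0.98,0,0.99,0.05,0],[0.03,-0.98,0,0.99,0.05,0],[0.03,-0.98,0,0.99,0.05,0],[0.03,-0.98,0,0.99,0.05,0],[0.03,-0.98,-0.2,0.99,0.05,0],[0.03,-0.98,-0.5,0.99,0.05,0],[0.03,-0.98,-0.7,0.99,0.05,0]]' |sed -n 2,4p; python3 -m jog '[[0.03,-0.98,-0.8,0.99,0.05,0],[0.03,-0.98,-0.8,0.99,0.05,0],[0,0,0,0,0,0],[0,0,0,0,0,0]]'|sed -n 2,4p
python3 - <<'E'
from h import *
d=snap('f')["top"][1]
Ro_=frame(-LY,-LZ); need(lane(.042,-.002,.015),Ro_,"oldest grasp")
E
```

```text
ee_pos: [0.6146, -0.1048, 0.1897]
ee_rot: [-2.1, -2.195, -0.14]
force: [0.2, -0.6, -0.7]
ee_pos: [0.6163, -0.162, 0.1417]
ee_rot: [-2.013, -2.104, -0.291]
force: [0.6, 1.2, -0.1]
oldest grasp t/30mm [ 0.12   0.903 -2.711] w/.08 [ 0.103 -0.042 -0.136] | tcp [ 0.617 -0.161  0.143] j [-0.482  0.226  1.594  0.25   1.479 -0.571] f [0.486 0.758 0.522] ff 0.0 g 0.9980523170351179 t 12.62
```

```bash
python3 -m jog '[[0.03,0.18,-0.54,0.05,0,-0.07],[0.03,0.18,-0.54,0.05,0,-0.07],[0.03,0.18,-0.54,0,0,0],[0.03,0.18,-0.54,0,0,0],[0,0.09,-0.27,0,0,0],[0,0.09,-0.28,0,0,0],[0,0,0,0,0,0]]' |sed -n 2,4p; python3 -m jog '[[0,0,0,0,0,0],[0,0,0,0,0,0],[0,0,0,0,0,0],[0,0,0,0,0,0],[0,0,0,0,0,0]]' -1 60
python3 - <<'E'
from h import *
o=ctrl.observe(); print("lane",(o["ee_pos"]-L0)@Lm)
Ro_=frame(-LY,-LZ); need(lane(.042,-.002,.015),Ro_,"oldest grasp")
E
```

```text
ee_pos: [0.6199, -0.135, 0.0599]
ee_rot: [-2.02, -2.089, -0.3]
force: [-0.1, 0.3, -0.4]
time: 14.12
ee_pos: [0.6207, -0.1357, 0.0617]
ee_rot: [-2.021, -2.091, -0.301]
force: [-1.8, -0.3, 5.6]
gripper_width: 0.645
finger_force: 66.4
lane [ 0.041 -0.002  0.015]
oldest grasp t/30mm [0.001 0.047 0.001] w/.08 [-0.001 -0.049  0.019] | tcp [ 0.621 -0.136  0.062] j [-0.449  0.303  1.65   0.27   1.343 -0.564] f [-1.819 -0.253  5.605] ff 66.44198298454285 g 0.6449956857897549 t 14.12
```

```bash
python3 -m jog '[[0,-0.06,0.19,0,0,0],[0,-0.15,0.48,0,0,0],[0,-0.24,0.76,0,0,0],[0,-0.3,0.95,0,0,0],[0,-0.3,0.95,0,0,0],[0,-0.1,0.7,0,0,0],[0,0,0,0,0,0]]'
python3 - <<'E'
from h import *
y=-.052
need(np.array([.457,-.350,.12]),frame(np.array([np.cos(y),np.sin(y),0]),-Z),"tray above")
E
```

```text
time: 15.0
ee_pos: [0.6212, -0.1704, 0.1838]
ee_rot: [-2.023, -2.093, -0.303]
force: [0.4, 0.1, -5.8]
gripper_width: 0.651
finger_force: 66.0
tray above t/30mm [-5.475 -5.986 -2.128] w/.08 [-3.737  0.017 -1.065] | tcp [ 0.621 -0.17   0.184] j [-0.495  0.205  1.547  0.256  1.545 -0.556] f [ 0.408  0.059 -5.85 ] ff 65.95258355140686 g 0.6509253312729435 t 15.0
```

```bash
python3 -m jog '[[-0.68,-0.75,0,-0.47,0,-0.133],[-0.68,-0.75,0,-0.47,0,-0.133],[-0.68,-0.75,0,-0.47,0,-0.133],[-0.68,-0.75,0,-0.47,0,-0.133],[-0.68,-0.75,-0.3,-0.47,0,-0.133],[-0.68,-0.75,-0.5,-0.47,0,-0.133],[-0.68,-0.75,-0.6,-0.47,0,-0.133],[-0.7,-0.75,-0.73,-0.47,0,-0.133],[0,0,0,0,0,0],[0,0,0,0,0,0]]'
python3 - <<'E'
from h import *
y=-.052
need(np.array([.457,-.350,.019]),frame(np.array([np.cos(y),np.sin(y),0]),-Z),"tray")
X=cloud("top",snap('g')["top"][1]); c=cv2.imread("pics/top_g.png")
q=X[225:325,370:460].reshape(-1,3)
print("tray",rect(q[(q[:,2]>.018)&(q[:,2]<.04)]))
E
```

```text
time: 16.25
ee_pos: [0.4562, -0.3499, 0.1177]
ee_rot: [-2.279, -2.161, 0.001]
force: [0.8, 0.3, -4.8]
gripper_width: 0.645
finger_force: 66.0
tray t/30mm [ 0.027 -0.004 -3.289] w/.08 [-0.007 -0.021  0.014] | tcp [ 0.456 -0.35   0.118] j [-0.783  0.033  1.83  -0.001  1.281 -0.73 ] f [ 0.764  0.291 -4.764] ff 66.00427150726318 g 0.6452593032097418 t 16.25
tray (array([ 0.455, -0.384]), array([0.171, 0.22 ]), [[0.3409999907016754, -0.46399998664855957], [0.5600000023841858, -0.4749999940395355], [0.5690000057220459, -0.3050000071525574], [0.3490000069141388, -0.2930000126361847]])
```

Run:
```python
import cv2,numpy as np
t=cv2.imread('pics/top_g.png')[215:335,360:480];s=cv2.imread('pics/side_g.png')[60:240,270:470]
cv2.imwrite('pics/c5.png',np.hstack([cv2.resize(t,(400,400)),cv2.resize(s,(400,400))]))
```

```text
(no output)
```

View pics/c5.png

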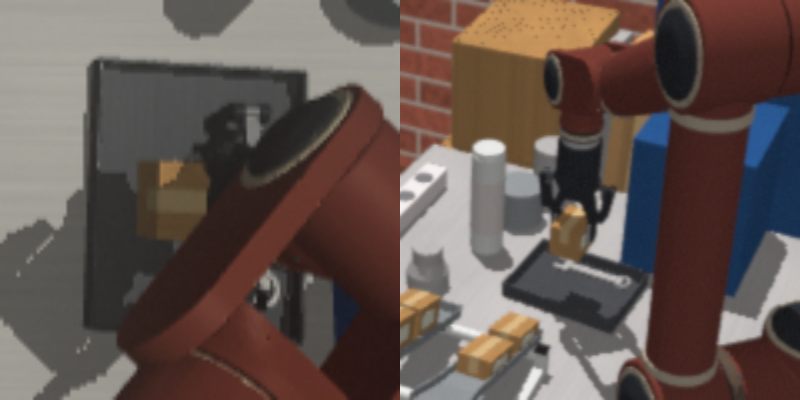

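The carton hangs over the free half of the tray with the spanner well to its side. I'll check its tilt and position by depth before lowering.

Run:
```python
from h import *
X=cloud("top",np.load("pics/top_g.npy")); q=X[262:288,400:424].reshape(-1,3); 
q=q[(q[:,2]>.125)&(q[:,2]<.175)]
print(np.percentile(q[:,2],[1,10,50,90,99]))
A=lambda q:np.c_[q[:,:2],np.ones(len(q))]
for _ in range(4):
    k=np.linalg.lstsq(A(q),q[:,2],rcond=None)[0]; r=q[:,2]-A(q)@k; q=q[abs(r)<max(.003,2*r.std())] 
print(k,len(q),np.median(q,0),q.min(0),q.max(0))
```

```text
[0.125 0.139 0.155 0.157 0.16 ]
[-0.009 -0.064  0.138] 329 [ 0.459 -0.326  0.156] [ 0.428 -0.347  0.15 ] [ 0.487 -0.309  0.159]
```

```bash
python3 -m jog '[[0,0,-0.5,0,0,0],[0,0,-0.6,0,0,0],[0,0,-0.6,0,0,0],[0,0,-0.6,0,0,0],[0,0,-0.4,0,0,0],[0,0,-0.2,0,0,0],[0,0,0,0,0,0]]'|sed -n 2,4p;  python3 -m jog '[[0,0,-0.1,0,0,0],[0,0,-0.1,0,0,0],[0,0,0,0,0,0]]'|sed -n 2,4p;  python3 -m jog '[[0,0,-0.06,0,0,0],[0,0,0,0,0,0]]'|sed -n 2,4p; python3 -m jog '[[0,0,-0.05,0,0,0],[0,0,0,0,0,0]]'|sed -n 2,4p
```

```text
ee_pos: [0.4564, -0.3497, 0.0303]
ee_rot: [-2.277, -2.161, 0.002]
force: [0.5, -0.5, -5.3]
ee_pos: [0.4563, -0.3496, 0.0245]
ee_rot: [-2.277, -2.161, 0.002]
force: [1.3, -0.6, -5.8]
ee_pos: [0.4564, -0.3496, 0.0227]
ee_rot: [-2.277, -2.161, 0.002]
force: [0.8, 0.2, -5.0]
ee_pos: [0.4563, -0.3496, 0.0211]
ee_rot: [-2.277, -2.161, 0.002]
force: [0.3, -0.1, -5.5]
```

```bash
python3 -m jog '[[0,0,-0.06,0,0,0],[0,0,0,0,0,0]]'|sed -n 2,4p;  python3 -m jog '[[0,0,-0.06,0,0,0],[0,0,0,0,0,0]]'|sed -n 2,4p;  python3 -m jog '[[0,0,-0.05,0,0,0],[0,0,0,0,0,0]]'|sed -n 2,4p
```

```text
ee_pos: [0.4563, -0.3496, 0.0193]
ee_rot: [-2.277, -2.161, 0.002]
force: [0.1, 0.2, -5.2]
ee_pos: [0.4566, -0.3499, 0.0182]
ee_rot: [-2.278, -2.162, 0.002]
force: [-0.8, 1.9, -0.8]
ee_pos: [0.4566, -0.3499, 0.0182]
ee_rot: [-2.277, -2.161, 0.002]
force: [-5.8, 4.9, 10.1]
```

```bash
python3 -m jog '[[0,0,0.06,0,0,0],[0,0,0,0,0,0],[0,0,0,0,0,0],[0,0,0,0,0,0],[0,0,0,0,0,0]]' 1|sed -n 2,5p;  python3 -m jog '[[0,0,0.3,0,0,0],[0,0,0.6,0,0,0],[0,0,1,0,0,0],[0,0,1,0,0,0],[0,0,1,0,0,0],[0,0,1,0,0,0],[0,0,1,0,0,0]]'|sed -n 2,4p
python3 - <<'E'
from h import *
need(lane(.40,0,.08),frame(-LY,-LZ),"behind")
E
```

```text
ee_pos: [0.4564, -0.3497, 0.0179]
ee_rot: [-2.278, -2.161, 0.002]
force: [-0.5, -0.1, -0.2]
gripper_width: 1.0
ee_pos: [0.4566, -0.3498, 0.1979]
ee_rot: [2.278, 2.162, -0.002]
force: [0.7, -0.2, -0.4]
behind t/30mm [ 5.016 17.937  1.059] w/.08 [ 3.767 -0.038  1.095] | tcp [ 0.457 -0.35   0.198] j [-0.782 -0.043  1.765 -0.001  1.419 -0.73 ] f [ 0.733 -0.161 -0.433] ff 0.0 g 1.0010986907709982 t 20.35
```

```bash
python3 -m jog '[[0.27,0.98,0.5,0.2,0,0.06],[0.27,0.98,0.5,0.2,0,0.06],[0.27,0.98,0.5,0.2,0,0.06],[0.27,0.98,0.5,0.2,0,0.06],[0.27,0.98,0.2,0.2,0,0.06],[0.27,0.98,0,0.2,0,0.06],[0.27,0.98,0,0.2,0,0.06],[0.27,0.98,0,0.2,0,0.06],[0.27,0.98,0,0.2,0,0.06],[0.27,0.98,0,0.2,0,0.06]]' -1|sed -n 2,5p;  python3 -m jog '[[0.27,0.98,0,0.2,0,0.06],[0.27,0.98,0,0.2,0,0.06],[0.27,0.98,0,0.2,0,0.06],[0.27,0.98,0,0.2,0,0.06],[0.27,0.98,0,0.2,0,0.06],[0.27,0.98,0,0.2,0,0.06],[0.27,0.98,0,0.2,0,0.06],[0.27,0.98,0,0.2,0,0.06],[0.16,0.32,-0.3,0.2,0,0],[0,0,0,0,0,0]]'|sed -n 2,5p
python3 - <<'E'
from h import *
X=cloud("top",snap('i')["top"][1])
need(lane(.40,0,.08),frame(-LY,-LZ),"behind"); need(lane(.38,0,.02),frame(-LY,-LZ),"start")
q=X[240:310,385:440].reshape(-1,3); q=q[(q[:,2]>.045)&(q[:,2]<.065)]; print("oldest in tray top",rect(q),q[:,2].min(),q[:,2].max())
Lc=(X.reshape(-1,3)-L0)@Lm
q=Lc[(abs(Lc[:,2]-.052)<.008)&(abs(Lc[:,1])<.045)]; h,_=np.histogram(q[:,0],bins=np.arange(0,.4,.005)); print(h)
E
```

```text
ee_pos: [0.5377, -0.0547, 0.2628]
ee_rot: [-2.14, -2.132, -0.167]
force: [0.1, -0.1, 0.2]
gripper_width: -0.002
ee_pos: [0.6064, 0.1888, 0.251]
ee_rot: [-2.017, -2.089, -0.302]
force: [0.7, -0.8, -0.6]
gripper_width: -0.002
behind t/30mm [ 0.011  0.    -0.739] w/.08 [-0.043 -0.061  0.013] | tcp [0.607 0.188 0.252] j [ 0.05   0.036  1.617  0.305  1.492 -0.009] f [-0.476  0.114  0.149] ff 0.0 g -0.0021886798008004947 t 22.95
start t/30mm [ 0.012 -0.045 -2.846] w/.08 [-0.043 -0.061  0.013] | tcp [0.607 0.188 0.252] j [ 0.05   0.036  1.617  0.305  1.492 -0.009] f [-0.476  0.114  0.149] ff 0.0 g -0.0021886798008004947 t 22.95
oldest in tray top (array([ 0.455, -0.35 ]), array([0.08 , 0.056]), [[0.4259999990463257, -0.3889999985694885], [0.4819999933242798, -0.39100000262260437], [0.48500001430511475, -0.3109999895095825], [0.42899999022483826, -0.30799999833106995]]) 0.04535570941131249 0.06078134318748445
[ 0  0  0  0  0  0  0  0  0  0  0  0  0  0  0  0  0 16 42 41 40 39 39 43
 41 38 47 38 44 41 42 37 45 47  0  0 25 44 42 43 46 40 41 51 44 42 48 44
 51 44 48 50 26  0  0  0  0  0  0  0  0  0  0  0 34 39 40 37 36 38 34 21
  0  0  0  0  0  0  0]
```

```bash
python3 -m jog '[[0,0,-0.6,0,0,0],[0,0,-0.6,0,0,0],[0,0,-0.6,0,0,0],[0,0,-0.6,0,0,0],[0.01,-0.04,-0.44,0,0,0],[0,0,0,0,0,0]]'|sed -n 2,4p
python3 -c "
from h import *
o=ctrl.observe();print((o['ee_pos']-L0)@Lm)"
python3 -m jog '[[0,-0.16,-0.05,0,0,0],[0,-0.16,-0.05,0,0,0],[0.01,-0.16,-0.05,0,0,0],[0.01,-0.16,-0.05,0,0,0],[0.01,-0.16,-0.05,0,0,0],[0,0,0,0,0,0]]'|sed -n 2,4p
python3 -c "
from h import *
o=ctrl.observe();print((o['ee_pos']-L0)@Lm, o['force']@Lm)"
```

```text
ee_pos: [0.6065, 0.1878, 0.1649]
ee_rot: [-2.017, -2.088, -0.301]
force: [0.8, 0.2, 0.2]
[0.38  0.001 0.018]
ee_pos: [0.6082, 0.1633, 0.159]
ee_rot: [-2.018, -2.089, -0.304]
force: [0.1, -0.6, 0.5]
[ 0.355 -0.     0.02 ] [-0.391 -0.064  0.689]
```

Run:
```python
from h import *
snap('j')
t=cv2.imread('pics/top_j.png')[180:240,190:350];s=cv2.imread('pics/side_j.png')[150:290,180:330]
cv2.imwrite('pics/c6.png',np.hstack([cv2.resize(s,(390,364)),cv2.copyMakeBorder(cv2.resize(t,(410,154)),0,210,0,0,0)]))
```

```text
(no output)
```

View pics/c6.png

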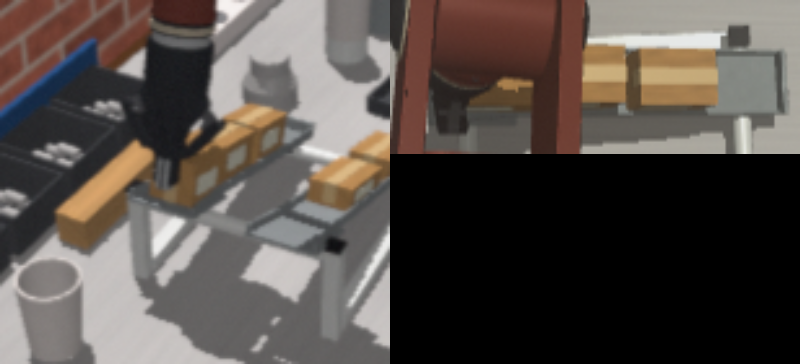

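The fingers stand behind the new carton in the lane and the row is intact, so I'll keep pushing in steps.

```bash
cat > f.py <<'E'
from h import *
o=ctrl.observe();print("lane",(o['ee_pos']-L0)@Lm,"F", o['force']@Lm,"t",round(o['time'],2))
E
for i in 1; do python3 -m jog '[[0.005,-0.16,-0.05,0,0,0],[0.005,-0.16,-0.05,0,0,0],[0.005,-0.16,-0.05,0,0,0],[0.005,-0.16,-0.05,0,0,0]]'>/dev/null; python3 f.py
python3 -m jog '[[0.005,-0.16,-0.05,0,0,0],[0.005,-0.16,-0.05,0,0,0],[0.005,-0.16,-0.05,0,0,0],[0.005,-0.16,-0.05,0,0,0]]'>/dev/null; python3 f.py
python3 -m jog '[[0.005,-0.16,-0.05,0,0,0],[0.005,-0.16,-0.05,0,0,0],[0.005,-0.16,-0.05,0,0,0],[0.005,-0.16,-0.05,0,0,0]]'>/dev/null; python3 f.py;done
```

```text
lane [0.336 0.    0.02 ] F [ 3.367  0.315 -1.001] t 25.05
lane [0.315 0.    0.02 ] F [ 3.539 -0.436 -2.593] t 25.55
lane [0.295 0.    0.02 ] F [ 3.46  -0.448 -1.354] t 26.05
```

```bash
python3 -m jog '[[0.005,-0.16,-0.05,0,0,0],[0.005,-0.16,-0.05,0,0,0],[0.005,-0.16,-0.05,0,0,0],[0.005,-0.16,-0.05,0,0,0]]'>/dev/null; python3 f.py
python3 -m jog '[[0.005,-0.16,-0.05,0,0,0],[0.005,-0.16,-0.05,0,0,0],[0.005,-0.16,-0.05,0,0,0]]'>/dev/null; python3 f.py
python3 -m jog '[[0,-0.06,-0.02,0,0,0],[0,-0.06,-0.02,0,0,0],[0,0,0,0,0,0]]'>/dev/null; python3 f.py
```

```text
lane [0.275 0.    0.02 ] F [ 3.509 -0.343 -2.002] t 26.55
lane [0.26 0.   0.02] F [ 3.107 -0.082 -1.712] t 26.93
lane [0.256 0.    0.02 ] F [ 1.061 -0.823 -1.87 ] t 27.3
```

```bash
python3 -m jog '[[0,-0.06,-0.02,0,0,0],[0,-0.06,-0.02,0,0,0]]'>/dev/null; python3 f.py
python3 -m jog '[[0,-0.06,-0.02,0,0,0],[0,-0.06,-0.02,0,0,0]]'>/dev/null; python3 f.py
python3 - <<'E'
from h import *
X=cloud("top",snap('k')["top"][1]); Lc=(X.reshape(-1,3)-L0)@Lm
q=Lc[(abs(Lc[:,2]-.052)<.01)&(abs(Lc[:,1])<.045)]; h,_=np.histogram(q[:,0],bins=np.arange(-.02,.4,.005)); print(h)
E
```

```text
lane [0.253 0.    0.02 ] F [ 3.299  1.374 -0.536] t 27.55
lane [0.251 0.    0.02 ] F [13.105  0.421  0.153] t 27.8
[ 0  0  0  2 31 39 37 40 41 38 37 39 40 36 44 38 41 39 40 24  7  0  0  0
  0  0  0  0  0  0  0  0  1  7 12 14 17 19 19 17 16 15 10 11  6  7  6  3
  0  0  0  0  0  0  0  0  0  0  0  0  0  0  0  0  0  0  0  0  0  0  0  0
  0  0  0  0  0  0  0  0  0  0  0]
```

```bash
python3 -m jog '[[0,-0.04,-0.01,0,0,0],[0,0,0,0,0,0]]'>/dev/null; python3 f.py
python3 -m jog '[[0,0.1,0.03,0,0,0],[0,0.3,0.1,0,0,0],[0,0.5,0.2,0,0,0],[0,0.3,0.9,0,0,0],[0,0.3,0.95,0,0,0],[0,0.9,0.95,0,0,0],[0,0.9,0.95,0,0,0],[0,1,0.5,0,0,0],[0,1,0,0,0,0],[0,1,0,0,0,0]]'>/dev/null; python3 f.py
python3 -m jog '[[-0.5,1,0,0,0,0],[-1,1,0,0,0,0],[-1,1,0,0,0,0],[-1,0.5,0,0,0,0],[-1,0,0,0,0,0],[-1,0,0,0,0,0],[-1,0,0,0,0,0],[0,0,0,0,0,0]]'>/dev/null
python3 - <<'E'
from h import *
X=cloud("top",snap('l')["top"][1]); Lc=(X.reshape(-1,3)-L0)@Lm
q=Lc[(abs(Lc[:,2]-.052)<.01)&(abs(Lc[:,1])<.045)]; h,_=np.histogram(q[:,0],bins=np.arange(-.02,.4,.005)); print(h, q[:,0].min(),q[:,0].max())
for a in (0,.08,.16):
    r=q[(q[:,0]>a+.008)&(q[:,0]<a+.072)]; k=np.linalg.lstsq(np.c_[r[:,:2],np.ones(len(r))],r[:,2],rcond=None)[0]; print(k,(r[:,1].min()+r[:,1].max())/2)
t=cv2.imread('pics/top_l.png')[180:330,190:470];s=cv2.imread('pics/side_l.png')[100:290,150:400]
cv2.imwrite('pics/c7.png',np.vstack([cv2.resize(t,(560,300)),cv2.resize(s[40:],(560,300))]))
E
```

```text
lane [0.251 0.    0.02 ] F [12.677 -1.066 -0.896] t 28.15
lane [ 0.47  -0.006  0.096] F [ 0.261 -0.253 -0.266] t 29.4
[ 0  0  0  1 30 42 37 42 34 41 41 37 38 40 41 41 40 40 40 41 37 41 40 41
 40 41 40 43 42 46 42 44 40 45 43 44 45 42 47 45 45 45 44 46 44 46 44 45
 45 45 45 54 15  0  0  0  0  0  0  0  0  0  0  0  0  0  0  0  0  0  0  0
  0  0  0  0  0  0  0  0  0  0  0] -0.3306148641883109 0.2407491989671266
[-0.003 -0.018  0.052] 0.0015898531125652562
[-0.002  0.006  0.052] -0.00047463041769718606
[-0.     0.001  0.052] 0.0032490136441765995
```

View pics/c7.png

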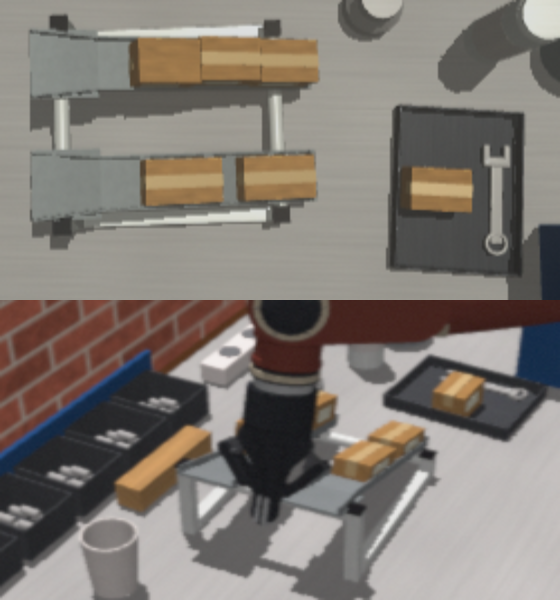

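The final picture shows the row closed up from the stop at (318,60) to (132,60), ending at lane x = 0.2407. The oldest carton lies flat in the tray at (442,190), clear of the spanner, and the arm is touching nothing, so I'll hand in.

```bash
python3 -c "
from plant import ctrl
print(ctrl.finish_job())"
```

```text
the job is handed in; nothing more can be done
None
```

I handed the job in at about 30 s on the robot's clock: the oldest carton is flat in the tray clear of the spanner, and the second, third and new cartons are close up against the stop, by my last camera check; no verdict came back.

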